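Push down the work rests of a fixture in order

TASK

Clear the fixture for the next part: with the fingertips, lightly push down its three work rests until each sits fully home on its housing, first the wide round one, then the square one, last the narrow round one. Pick nothing up, do not pull the rests up, and leave the loose bush, V-block, bolt and wrench where they are.

Things in the scene. Friction and masses are not known exactly. Their poses are not given: they have to be found in the camera images.
- wide_top (a point): Centre of the top face of the wide work rest's head: a wide round disc, 40 mm across, 10 mm thick, bright steel, on an 8 mm thick black rubber buffer on a vertical stem. The buffer gives 1 mm per 4 N of push, up to 7 mm, and springs back. The point moves down with the head. Fully home (buffer resting on the housing) and let go, it is 80 mm above the bench top; raised it stands up to 18 mm higher.
- wide_rest (a joint): How far the wide rest is pushed down, in m: 0 raised, 0.018 fully home, the buffer resting on the housing (a hard stop). It starts between 0 and 0.006. Friction of about 4 N holds it wherever it is left (no spring); it could be pulled up above 0, which is wrong.
- wide_unit: Fixed dark steel housing of the wide rest, bolted to the fixture plate: a 56 mm square foot 12 mm high with a 46 mm diameter round body, 42 mm high in all. Origin at the centre of its underside, on the plate (20 mm above the bench top); z up, on the stem's axis.
- square_top (a point): Centre of the top face of the square work rest's head: a square block, 30 x 30 mm, 10 mm thick, bright steel, on an 8 mm thick black rubber buffer on a vertical stem. The buffer gives 1 mm per 4 N of push, up to 7 mm, and springs back. The point moves down with the head. Fully home (buffer resting on the housing) and let go, it is 88 mm above the bench top; raised it stands up to 18 mm higher.
- square_rest (a joint): How far the square rest is pushed down, in m: 0 raised, 0.018 fully home, the buffer resting on the housing (a hard stop). It starts between 0 and 0.006. Friction of about 4 N holds it wherever it is left (no spring); it could be pulled up above 0, which is wrong.
- square_unit: Fixed dark steel housing of the square rest, bolted to the fixture plate: a 56 mm square foot 12 mm high with a 46 mm diameter round body, 50 mm high in all. Origin at the centre of its underside, on the plate (20 mm above the bench top); z up, on the stem's axis.
- narrow_top (a point): Centre of the top face of the narrow work rest's head: a narrow round button, 16 mm across, 10 mm thick, bright steel, on an 8 mm thick black rubber buffer on a vertical stem. The buffer gives 1 mm per 4 N of push, up to 7 mm, and springs back. The point moves down with the head. Fully home (buffer resting on the housing) and let go, it is 96 mm above the bench top; raised it stands up to 18 mm higher.
- narrow_rest (a joint): How far the narrow rest is pushed down, in m: 0 raised, 0.018 fully home, the buffer resting on the housing (a hard stop). It starts between 0 and 0.006. Friction of about 4 N holds it wherever it is left (no spring); it could be pulled up above 0, which is wrong.
- narrow_unit: Fixed dark steel housing of the narrow rest, bolted to the fixture plate: a 56 mm square foot 12 mm high with a 46 mm diameter round body, 58 mm high in all. Origin at the centre of its underside, on the plate (20 mm above the bench top); z up, on the stem's axis.
- plate: Fixed grey fixture plate with a grid of small holes, 400 (x) x 640 (y) x 20 mm, lying on the bench. Origin at the centre of its underside.
- bush: Loose brass bush standing on the plate, 32 mm diameter, 36 mm high, with an 18 mm bore; leave alone. Origin at the centre of its underside.
- vblock: Loose dark steel V-block on the plate, 50 x 40 x 38 mm; leave alone. Origin at the centre of its underside.
- bolt: Loose steel bolt standing head-down on the plate, head 26 mm across and 10 mm high, 45 mm high in all; leave alone. Origin at the centre of its underside.
- wrench: Loose wrench lying on the bench left of the plate, 170 mm long; leave alone. Origin at about its middle, underneath.

How it is judged:
By the outcome, as a careful person would: the job done as asked, in the order asked, and still so for the second after the job is handed in, with the robot touching nothing.
It also fails if it takes over 48 s, if anything falls off the work surface, if the arm or the gripper's body presses on something with over 40 N, if the wrist force passes 120 N, or if a joint passes its speed limit or range.

ROBOT

A 7-joint arm with a two-finger parallel gripper is mounted at the origin on the work surface. World frame = base frame: x ahead of the robot, y to its left, z up, the work surface at z = 0. Lengths are in m, angles in rad, forces in N, time in s.
With the tool pointing down it reaches from about 0.425 to 1.025 m from the base axis. Payload 3.6 kg.
Tool frame: the origin (TCP) lies at the very end of the fingers, on their centre line; the grasp point (between the pads) lies 19 mm behind it; z points along the fingers, y is the direction in which the jaws open and shut (so a half turn about z gives the same grasp; the last joint's range is limited). The gripper opens to 85 mm and grips with 20 to 120 N. Pads are 22 mm wide; open, the fingers measure 114 mm over their backs; the gripper's body (76 mm by 85 mm) begins 54 mm behind the grasp point. The pads swing forward as they close: fully open they stand 13 mm farther back than shut.
Start: joints at [-1.387, 0.591, 0.048, 1.609, -0.033, 0.943, -0.034], TCP at [0.199, 0.697, 0.231] pointing down, gripper open.
Joint ranges: [-2.69, 2.69], [-0.47, 2.24], [-1.27, 1.36], [0.19, 2.51], [-1.53, 4.68], [0.08, 2.07], [-3.09, 3.09]. Speed limits (rad/s): [2.57, 2.57, 3.14, 3.14, 3.14, 3.14, 3.14].

INTERFACE

Orientations are given as a unit quaternion [x, y, z, w].
In Python, from station import state, camera, get_calibration, arm, look_for, mark_of gives the robot as it stands.
- The arm moves only by the tool step_arm, never from a script. Its argument "series" is a list that holds one entry, the list of rows, each a list of 7 numbers: the gripper command: -1 is fully open, 1 is shut, values between are in proportion, then the shift along the tool's x, y, z in cm, then the turn, a rotation vector about the tool's x, y, z in degrees. A call has 1 to 20 rows; each row is the pose to reach, as a shift and turn from the pose commanded when the call began, along the tool's axes at that moment; what a row does not reach only later rows make up. A row lasts 1/8 s, in which the tool goes at most 62.5 mm and 10.7 degrees, less where a joint would pass 70% of its speed; a pose out of reach is approached as far as the arm can. A call with a gripper value outside its range is refused whole. The fingers move at their own pace and stop on an object; "force" is the grip in N (left out, the last holds). Time passes only in rows, so rows that repeat a pose let the fingers close. It gives the time, the measured TCP pose, the force and the opening at its end, in the units of the state.
- state(): the state, without advancing time (a new reading comes with each control period).
- camera(name): name is "side" or "top"; returns the picture (420x560x3 uint8, red, green, blue); there is no depth.
- get_calibration(name): a dict with "fx", "fy", "cx", "cy" (pixels), "R" (3x3) and "t" (3): a world point X has camera coordinates R X + t. Camera axes: x right, y down, z forward; pixel columns grow to the right and rows downward; lengths in m; the calibration is good to about 2 mm. A picture is of the moment at which its call begins. get_calibration takes no time and is no camera call.
- arm.sign_off(): hands the job in, once; it reports no verdict.
Trained networks look in the newest picture that a camera, given by its name, has taken for a name from the list of things; names that differ only in an ending like _2 or _b are one class to them, and where a whole thing is asked for, a point or a joint stands for the part that bears it (a point fixed in the world has none). Each returns a list of dicts, best first, with "confidence" (0 to 1); they miss things now and then, are a little off and sometimes report something else, mostly with a low value. They report only what shows in the picture. A call takes as long as a camera call.
- look_for(camera, target): "at" ([x, y, z] in m, in the coordinates of the camera as it stood for that picture, good to about 4 mm: the middle of the surface that is visible of it).
- mark_of(camera, target): "at" ([x, y, z] in m, in the coordinates of the camera as it stood for that picture, good to about 4 mm: a listed point, or the origin of a listed thing).
The state is a dict: "clock": time; "joint_pos": joint angles; "joint_velocities": joint speeds; "joint_efforts": joint torques, N m; "tool_pos": TCP position; "tcp_rot": TCP orientation; "force": force on the tool from outside, world axes, zero at the start; "wrist_torque": the same for the moment, N m; "width": finger opening in m.
Only numpy, scipy, OpenCV 4.12 (cv2) and the standard library are available. Lean on these libraries where they do the work, as an engineer would, in place of code of your own. Each camera call takes 0.05 s, during which the arm holds its last target.

## Working session

There is one attempt and no reset: what is moved stays moved. The work goes in short steps, Python scripts to look and compute and a tool call to move; the robot and the scene stay as the last step left them, time stands still between calls to the robot, and variables do not carry over. Pictures are saved under pics/ and viewed, and the job is handed in when it is done.

Besides the shell and the picture viewer there is one more tool, called after "Call:" as name(argument=value, ...), one argument or row to a line, values as JSON. step_arm: Moves the arm, as the interface text tells. Its arguments: {"type":"object","properties":{"series":{"type":"array","items":{"type":"array","items":{"type":"array","items":{"type":"number"}}}},"force":{"type":"number"}},"required":["series"]}

```bash
mkdir -p pics; ls; python3 - <<'E'
from station import *
import cv2, numpy as np
s=state();print(s)
for c in("side","top"):
    im=camera(c);cv2.imwrite(f"pics/{c}0.png",im[:,:,::-1])
    k=get_calibration(c);R=np.array(k["R"]);t=np.array(k["t"]);print(c,k["fx"],k["fy"],k["cx"],k["cy"],"cam",-R.T@t)
    for n in("wide_top","square_top","narrow_top","wide_unit","square_unit","narrow_unit","bush","vblock","bolt","wrench"):
        for d in mark_of(c,n)[:2]:
            p=np.array(d["at"]);print(n,round(d["confidence"],2),np.round(R.T@(p-t),4),np.round([k["fx"]*p[0]/p[2]+k["cx"],k["fy"]*p[1]/p[2]+k["cy"]],0))
print(state()["clock"])
E
```

```text
pics
{'clock': 0.0, 'joint_pos': array([-1.38648199,  0.59210909,  0.04830892,  1.60983869, -0.03323783,
        0.94271043, -0.03369188]), 'joint_velocities': array([-2.24831575e-05, -1.62333056e-03, -2.36635426e-04,  1.12684623e-03,
       -1.13162967e-03,  8.44603549e-04,  1.33355408e-03]), 'joint_efforts': array([ 1.51594918e-05, -5.48694921e+01,  1.54646404e+00, -1.98117810e+01,
        9.46129934e-03,  8.74095946e-03,  4.37105584e-06]), 'tool_pos': array([0.19861946, 0.6963926 , 0.23014232]), 'tcp_rot': array([ 1.38402729e-01,  9.90375386e-01, -1.12927751e-03, -6.58905313e-05]), 'force': array([-0.27929147,  0.02420434, -0.14937876]), 'wrist_torque': array([ 0.03520113, -0.03546572,  0.0021358 ]), 'width': 0.08570875428951412}
side 392.8234725641267 392.8234725641267 279.13570750985855 211.242331510117 cam [ 0.29642542 -0.34378558  0.74319949]
wide_top 0.75 [0.5554 0.038  0.0971] [297. 242.]
square_top 0.64 [0.5455 0.1956 0.1064] [254. 192.]
narrow_top 0.42 [ 0.5439 -0.1557  0.1112] [353. 319.]
narrow_top 0.23 [0.5426 0.1966 0.0195] [256. 217.]
wide_unit 0.83 [0.5468 0.0353 0.0
[... 394 characters left out ...]
0.47010828 0.12225706 0.90068743]
wide_top 0.72 [0.5527 0.0347 0.0951] [325. 212.]
square_top 0.69 [0.544  0.1945 0.1058] [250. 215.]
narrow_top 0.41 [ 0.5419 -0.1612  0.1138] [422. 218.]
wide_unit 0.68 [0.5495 0.0373 0.0198] [321. 217.]
square_unit 0.61 [0.5404 0.1936 0.0197] [253. 220.]
square_unit 0.58 [ 0.5592 -0.0039  0.0021] [337. 214.]
narrow_unit 0.69 [ 0.5429 -0.1571  0.0221] [406. 221.]
narrow_unit 0.69 [0.5512 0.0323 0.0207] [323. 216.]
bush 0.44 [ 0.4088 -0.0118  0.0177] [342. 279.]
vblock 0.6 [ 0.6821 -0.1968  0.0171] [421. 163.]
bolt 0.46 [0.6505 0.1548 0.02  ] [271. 173.]
wrench 0.81 [5.268e-01 4.441e-01 2.000e-04] [149. 224.]
wrench 0.49 [0.5436 0.1931 0.0235] [253. 218.]
1.1
```

View pics/side0.png

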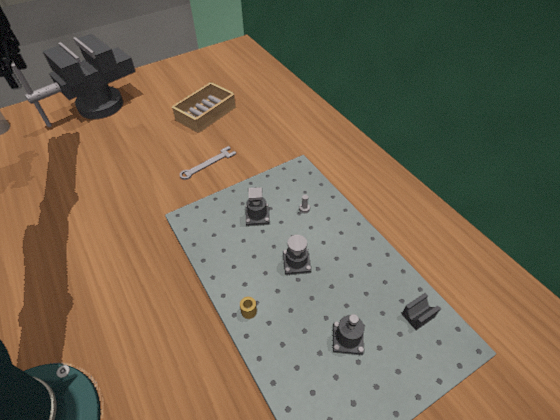

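View pics/top0.png

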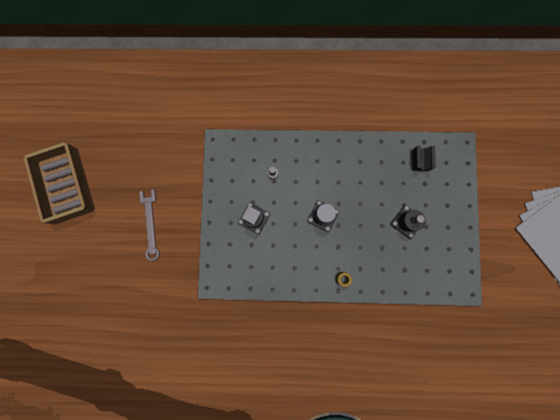

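```bash
python3 - <<'E'
import cv2, numpy as np
a=cv2.imread("pics/side0.png");b=cv2.imread("pics/top0.png")
t=[]
for im,pts in((a,[(297,242),(255,195),(352,322)]),(b,[(325,214),(252,216),(416,219)])):
    t.append(np.hstack([cv2.resize(im[y-22:y+22,x-22:x+22],(264,264),interpolation=cv2.INTER_NEAREST) for x,y in pts]))
cv2.imwrite("pics/crop0.png",np.vstack(t))
E
```

```text
(no output)
```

View pics/crop0.png

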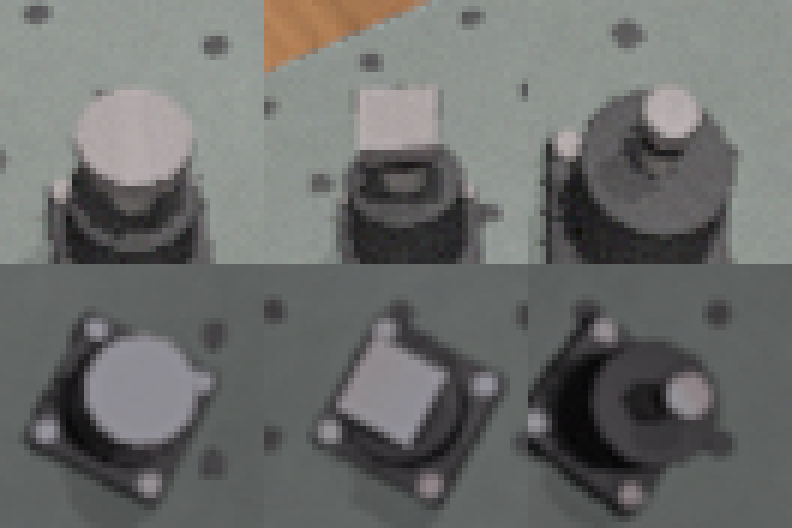

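```bash
python3 - <<'E'
from station import *
import cv2, numpy as np
from scipy.spatial.transform import Rotation as Ro
P={}
for c in("side","top"):
    k=get_calibration(c);K=np.array([[k["fx"],0,k["cx"]],[0,k["fy"],k["cy"]],[0,0,1]]);P[c]=K@np.c_[k["R"],k["t"]]
px={"wide":((297.4,241.5),(326.4,213)),"square":((255.3,192),(251.6,215.4)),"narrow":((353.8,318.2),(420.7,218.7))}
for n,(a,b) in px.items():
    X=cv2.triangulatePoints(P["side"],P["top"],np.array(a),np.array(b)).ravel();X=X[:3]/X[3];print(n,X.round(4))
    for c,p in(("side",a),("top",b)):
        for z in {"wide":(.095,),"square":(.103,),"narrow":(.111,)}[n]:
            M=P[c][:,[0,1,3]].copy();M[:,2]+=P[c][:,2]*z
            q=np.linalg.solve(M,[*p,1]);print("  ",c,z,(q[:2]/q[2]).round(4))
s=state();R=Ro.from_quat(s["tcp_rot"]).as_matrix();print(R.round(3))
for g in((.552,.036,.16),(.544,.195,.16),(.543,-.158,.16)):print(R.T@(np.array(g)-s["tool_pos"])*100)
E
```

```text
wide [0.5517 0.0332 0.1055]
   side 0.095 [0.5572 0.039 ]
   top 0.095 [0.5515 0.0325]
square [0.5431 0.1895 0.1121]
   side 0.103 [0.548  0.1968]
   top 0.103 [0.5427 0.1908]
narrow [ 0.5418 -0.1575  0.1179]
   side 0.111 [ 0.5452 -0.1557]
   top 0.111 [ 0.5416 -0.1596]
[[-0.962  0.274  0.   ]
 [ 0.274  0.962 -0.   ]
 [-0.    -0.    -1.   ]]
[-52.09575521 -53.90108481   7.13054999]
[-46.9661806  -38.83000441   7.13031116]
[-56.55030231 -72.80418006   7.13082184]
```

Call:
step_arm(
  series=[
    [[1,-52.2,-53.9,4,0,0,0],[1,-52.2,-53.9,4,0,0,0],[1,-52.2,-53.9,4,0,0,0],[1,-52.2,-53.9,4,0,0,0],[1,-52.2,-53.9,4,0,0,0],[1,-52.2,-53.9,4,0,0,0],[1,-52.2,-53.9,4,0,0,0],[1,-52.2,-53.9,4,0,0,0],[1,-52.2,-53.9,4,0,0,0],[1,-52.2,-53.9,4,0,0,0],[1,-52.2,-53.9,4,0,0,0],[1,-52.2,-53.9,4,0,0,0],[1,-52.2,-53.9,4,0,0,0],[1,-52.2,-53.9,4,0,0,0],[1,-52.2,-53.9,4,0,0,0],[1,-52.2,-53.9,4,0,0,0],[1,-52.2,-53.9,4,0,0,0],[1,-52.2,-53.9,4,0,0,0]],
  ],
)

```text
clock: 3.35
tool_pos: [0.5529, 0.0363, 0.1914]
tcp_rot: [0.138, 0.99, 0.0, 0.0]
force: [-0.5, -0.3, -0.5]
width: 0.0001
```

Call:
step_arm(
  series=[
    [[1,0,0,4,0,0,0],[1,0,0,8,0,0,0],[1,0,0,8,0,0,0],[1,0,0,8,0,0,0]],
  ],
)

```text
clock: 3.85
tool_pos: [0.5538, 0.0357, 0.1122]
tcp_rot: [0.138, 0.99, 0.0, 0.001]
force: [0.0, 0.4, 0.7]
width: 0.0001
```

```bash
cat > h.py <<'E'
from station import *
import cv2, numpy as np, sys
def shot(tag,x,y,z,r=45):
    t=[]
    for c in("side","top"):
        im=camera(c)[:,:,::-1];k=get_calibration(c);p=np.array(k["R"])@[x,y,z]+np.array(k["t"])
        u=int(k["fx"]*p[0]/p[2]+k["cx"]);v=int(k["fy"]*p[1]/p[2]+k["cy"]);print(c,u,v)
        t.append(cv2.resize(im[v-r:v+r,u-r:u+r],(400,400),interpolation=cv2.INTER_CUBIC))
    cv2.imwrite(f"pics/{tag}.png",np.hstack(t))
E
python3 -c "
from h import *
shot('w1',.553,.036,.095)"
```

```text
side 296 243
top 324 212
```

View pics/w1.png

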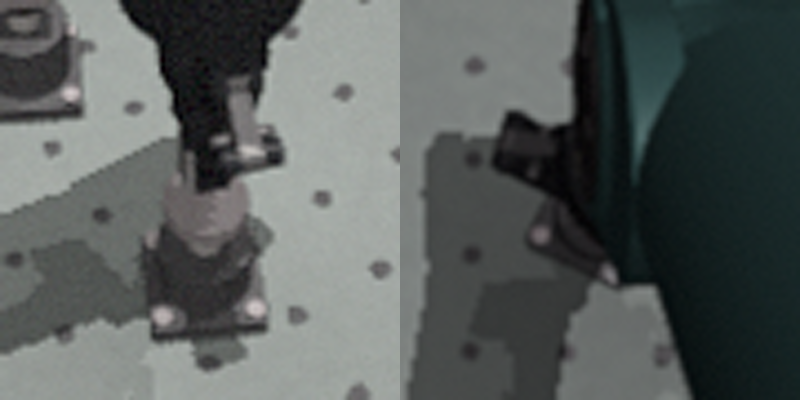

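Call:
step_arm(
  series=[
    [[1,0,0,1,0,0,0],[1,0,0,1.5,0,0,0],[1,0,0,2,0,0,0],[1,0,0,2.4,0,0,0],[1,0,0,2.7,0,0,0],[1,0,0,2.7,0,0,0],[1,0,0,2.7,0,0,0]],
  ],
)

```text
clock: 4.82
tool_pos: [0.5532, 0.0358, 0.0843]
tcp_rot: [0.138, 0.99, 0.0, 0.0]
force: [0.2, 0.3, 1.3]
width: -0.0001
```

Call:
step_arm(
  series=[
    [[1,0,0,0.2,0,0,0],[1,0,0,0.4,0,0,0],[1,0,0,0.5,0,0,0],[1,0,0,0.5,0,0,0]],
  ],
)

```text
clock: 5.32
tool_pos: [0.5531, 0.0358, 0.0793]
tcp_rot: [0.138, 0.99, 0.0, 0.0]
force: [-0.5, 0.4, 3.0]
width: 0.0002
```

```bash
python3 -c "
from h import *
print(state()['force'],state()['tool_pos'])
shot('w2',.553,.036,.085)"
```

```text
[-0.46393639  0.36899842  3.00454929] [0.55314536 0.03577664 0.07927948]
side 296 246
top 324 212
```

View pics/w2.png

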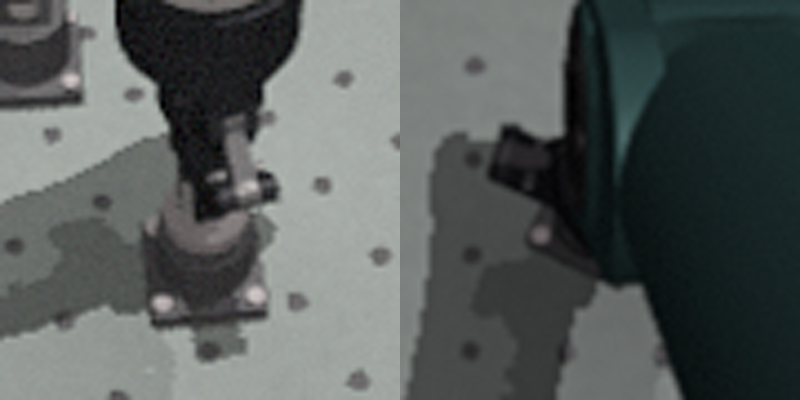

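Call:
step_arm(
  series=[
    [[1,0,0,0.1,0,0,0],[1,0,0,0.2,0,0,0],[1,0,0,0.2,0,0,0],[1,0,0,0.2,0,0,0]],
  ],
)

```text
clock: 5.92
tool_pos: [0.5531, 0.0358, 0.0779]
tcp_rot: [0.138, 0.99, 0.0, 0.0]
force: [-1.2, 0.5, 8.0]
width: -0.0
```

Call:
step_arm(
  series=[
    [[1,0,0,0.1,0,0,0],[1,0,0,0.1,0,0,0],[1,0,0,0.1,0,0,0]],
  ],
)

```text
clock: 6.3
tool_pos: [0.5532, 0.0358, 0.0772]
tcp_rot: [0.138, 0.99, 0.0, 0.0]
force: [-0.5, 0.2, 10.4]
width: -0.0001
```

Call:
step_arm(
  series=[
    [[1,0,0,-0.5,0,0,0],[1,0,0,-3,0,0,0],[1,0,0,-7,0,0,0],[1,2.5,7.5,-7,0,0,0],[1,5.15,14.9,-7,0,0,0],[1,5.15,14.9,-7,0,0,0],[1,5.15,14.9,-7,0,0,0],[1,5.15,14.9,-4.5,0,0,0],[1,5.15,14.9,-4.5,0,0,0]],
  ],
)

```text
clock: 7.42
tool_pos: [0.5426, 0.1906, 0.1196]
tcp_rot: [0.139, 0.99, -0.002, -0.002]
force: [-0.5, -0.0, -0.7]
width: 0.0003
```

```bash
python3 -c "
from h import *
shot('s1',.545,.15,.1,80)
for c in('side','top'):
    k=get_calibration(c);R=np.array(k['R']);t=np.array(k['t'])
    for n in('wide_top','square_top'):
        for d in mark_of(c,n)[:2]: print(c,n,d['confidence'],R.T@(np.array(d['at'])-t))
"
```

```text
side 264 206
top 270 214
side wide_top 0.63 [0.55369286 0.03583094 0.07958634]
side wide_top 0.22 [0.54805671 0.19400021 0.10243927]
top wide_top 0.67 [0.55197703 0.03383605 0.07623077]
```

View pics/s1.png

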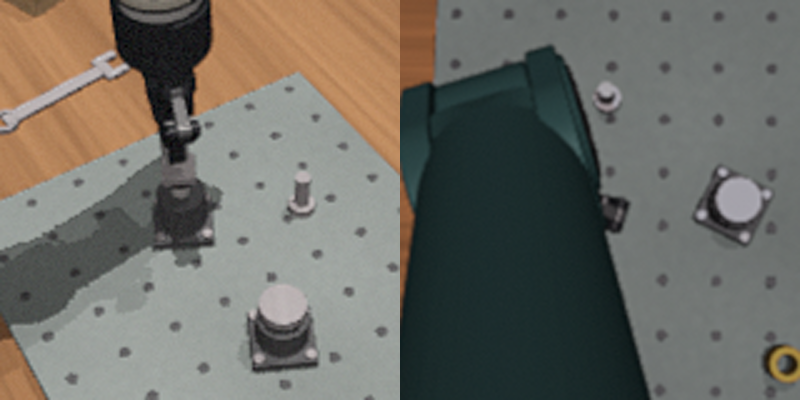

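Call:
step_arm(
  series=[
    [[1,0,0,0.8,0,0,0],[1,0,0,1.6,0,0,0],[1,0,0,2,0,0,0],[1,0,0,2.4,0,0,0],[1,0,0,2.8,0,0,0],[1,0,0,3,0,0,0],[1,0,0,3,0,0,0]],
  ],
)

```text
clock: 8.6
tool_pos: [0.5443, 0.1932, 0.0911]
tcp_rot: [0.138, 0.99, -0.0, -0.0]
force: [-0.3, 0.1, 1.8]
width: -0.0004
```

Call:
step_arm(
  series=[
    [[1,0,0,0.2,0,0,0],[1,0,0,0.4,0,0,0],[1,0,0,0.5,0,0,0],[1,0,0,0.5,0,0,0],[1,0,0,0.5,0,0,0]],
  ],
)

```text
clock: 9.22
tool_pos: [0.5443, 0.1932, 0.0866]
tcp_rot: [0.138, 0.99, 0.0, -0.0]
force: [-1.0, -0.8, 5.1]
width: 0.0001
```

Call:
step_arm(
  series=[
    [[1,0,0,0.1,0,0,0],[1,0,0,0.1,0,0,0],[1,0,0,0.1,0,0,0]],
  ],
)

```text
clock: 9.6
tool_pos: [0.5444, 0.1932, 0.0859]
tcp_rot: [0.138, 0.99, 0.0, -0.0]
force: [-2.6, -0.2, 8.1]
width: 0.0001
```

Call:
step_arm(
  series=[
    [[1,0,0,0.1,0,0,0],[1,0,0,0.1,0,0,0],[1,0,0,0.1,0,0,0]],
  ],
)

```text
clock: 9.98
tool_pos: [0.5444, 0.1932, 0.0853]
tcp_rot: [0.138, 0.99, 0.0, -0.0]
force: [-2.6, -0.9, 10.4]
width: -0.0006
```

Call:
step_arm(
  series=[
    [[1,0,0,-0.5,0,0,0],[1,0,0,-3,0,0,0],[1,0,0,-7,0,0,0],[1,-1.4,-5,-7,0,0,0],[1,-3,-10.7,-7,0,0,0],[1,-4.6,-16.4,-7,0,0,0],[1,-6.2,-22,-7,0,0,0],[1,-7.8,-27.8,-7,0,0,0],[1,-9.45,-33.7,-7,0,0,0],[1,-9.45,-33.7,-7,0,0,0],[1,-9.45,-33.7,-7,0,0,0],[1,-9.45,-33.7,-7,0,0,0],[1,-9.45,-33.7,-7,0,0,0]],
  ],
)

```text
clock: 11.6
tool_pos: [0.5431, -0.1548, 0.1542]
tcp_rot: [0.137, 0.991, 0.0, -0.0]
force: [0.6, 0.4, -0.0]
width: 0.0002
```

```bash
python3 -c "
from h import *
shot('n1',.543,-.157,.11,50)
for c in('side','top'):
    k=get_calibration(c);R=np.array(k['R']);t=np.array(k['t'])
    for n in('square_top','narrow_top'):
        for d in mark_of(c,n)[:2]: print(c,n,d['confidence'],R.T@(np.array(d['at'])-t))
"
```

```text
side 353 319
top 419 218
side narrow_top 0.48 [ 0.54561584 -0.15645789  0.11258917]
top square_top 0.56 [0.54502291 0.19387917 0.0873774 ]
top narrow_top 0.61 [ 0.54472    -0.1587665   0.11026962]
top narrow_top 0.39 [ 5.60223022e-01 -4.52033974e-03 -9.19053786e-05]
```

View pics/n1.png

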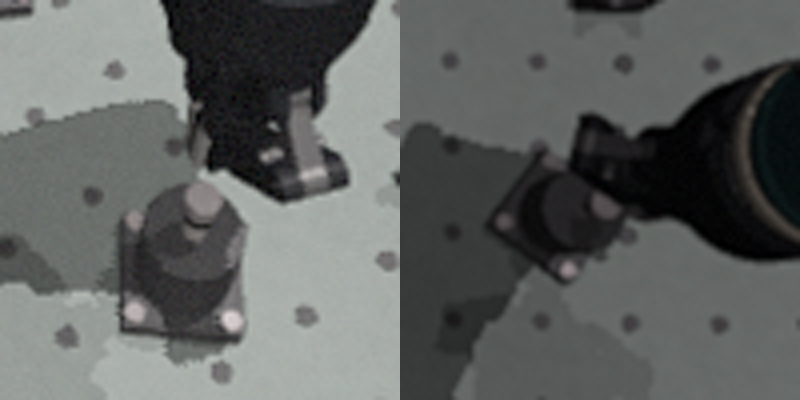

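Call:
step_arm(
  series=[
    [[1,-0.1,-0.1,1.5,0,0,0],[1,-0.1,-0.1,3,0,0,0],[1,-0.1,-0.1,3.3,0,0,0],[1,-0.1,-0.1,3.3,0,0,0],[1,-0.1,-0.1,3.3,0,0,0]],
  ],
)

```text
clock: 12.52
tool_pos: [0.5438, -0.1582, 0.1215]
tcp_rot: [0.138, 0.99, -0.0, 0.0]
force: [-0.7, -0.1, -0.0]
width: 0.0001
```

```bash
python3 -c "
from h import *
print(state()['tool_pos'])
shot('n2',.543,-.157,.115,30)"
```

```text
[ 0.54379342 -0.15819759  0.12150896]
side 353 318
top 420 217
```

View pics/n2.png

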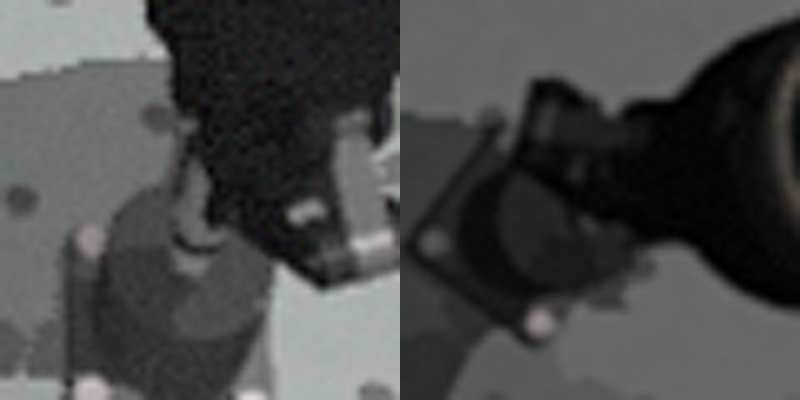

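Call:
step_arm(
  series=[
    [[1,0,0,0.7,0,0,0],[1,0,0,1.1,0,0,0],[1,0,0,1.5,0,0,0],[1,0,0,1.9,0,0,0],[1,0,0,2.2,0,0,0],[1,0,0,2.2,0,0,0],[1,0,0,2.2,0,0,0]],
  ],
)

```text
clock: 13.5
tool_pos: [0.5435, -0.158, 0.0992]
tcp_rot: [0.138, 0.99, 0.0, -0.0]
force: [0.1, -0.2, 1.7]
width: 0.0001
```

```bash
python3 -c "
from h import *
shot('n3',.543,-.157,.105,30)"
```

```text
side 352 320
top 418 218
```

View pics/n3.png

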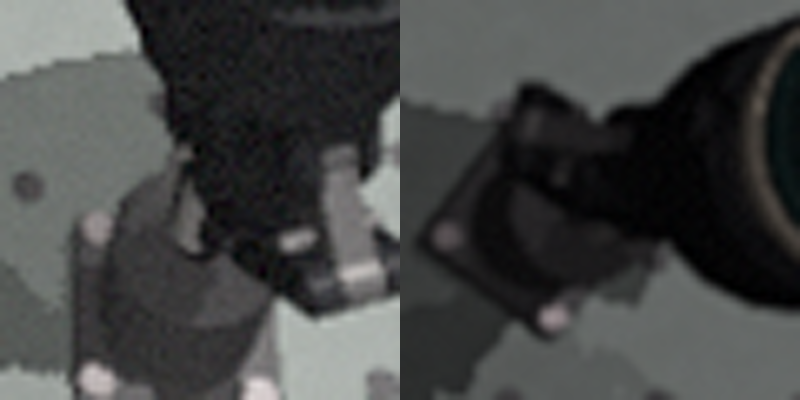

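Call:
step_arm(
  series=[
    [[1,0,0,0.2,0,0,0],[1,0,0,0.4,0,0,0],[1,0,0,0.5,0,0,0],[1,0,0,0.5,0,0,0],[1,0,0,0.5,0,0,0]],
  ],
)

```text
clock: 14.22
tool_pos: [0.5435, -0.1581, 0.0946]
tcp_rot: [0.138, 0.99, 0.0, 0.0]
force: [-0.6, 0.1, 6.1]
width: 0.0001
```

Call:
step_arm(
  series=[
    [[1,0,0,0.1,0,0,0],[1,0,0,0.1,0,0,0],[1,0,0,0.1,0,0,0]],
  ],
)

```text
clock: 14.6
tool_pos: [0.5435, -0.158, 0.0939]
tcp_rot: [0.138, 0.99, 0.0, 0.0]
force: [-2.1, 0.5, 8.3]
width: -0.0
```

Call:
step_arm(
  series=[
    [[1,0,0,0.1,0,0,0],[1,0,0,0.1,0,0,0],[1,0,0,0.1,0,0,0]],
  ],
)

```text
clock: 14.98
tool_pos: [0.5435, -0.1581, 0.0932]
tcp_rot: [0.138, 0.99, 0.0, 0.0]
force: [-2.1, 1.2, 10.6]
width: 0.0001
```

Call:
step_arm(
  series=[
    [[1,0,0,-0.5,0,0,0],[1,0,0,-3,0,0,0],[1,0,0,-8,0,0,0],[1,0,0,-14,0,0,0],[1,8,-8,-16,0,0,0],[1,8,-16,-16,0,0,0],[1,8,-16,-16,0,0,0],[1,8,-16,-16,0,0,0],[1,8,-16,-16,0,0,0],[1,8,-16,-16,0,0,0]],
  ],
)

```text
clock: 16.23
tool_pos: [0.4237, -0.2885, 0.2519]
tcp_rot: [0.137, 0.991, 0.0, -0.0]
force: [-0.3, 0.3, -0.7]
width: -0.0005
```

```bash
python3 - <<'E'
from h import *
for c in('side','top'):
    im=camera(c);cv2.imwrite(f"pics/{c}9.png",im[:,:,::-1])
    k=get_calibration(c);R=np.array(k['R']);t=np.array(k['t'])
    for n in('wide_top','square_top','narrow_top','bush','bolt','vblock','wrench'):
        for d in mark_of(c,n)[:1]: print(c,n,round(d['confidence'],2),(R.T@(np.array(d['at'])-t)).round(4))
a=cv2.imread("pics/side9.png");a0=cv2.imread("pics/side0.png");t=[]
for im in(a0,a):t.append(np.hstack([cv2.resize(im[y-22:y+22,x-22:x+22],(264,264),interpolation=cv2.INTER_NEAREST) for x,y in[(297,242),(255,195),(352,322)]]))
cv2.imwrite("pics/crop9.png",np.vstack(t))
E
```

```text
side bush 0.67 [ 0.4174 -0.0102  0.0201]
side wrench 0.42 [0.5496 0.0331 0.0214]
top wide_top 0.5 [0.5509 0.0357 0.078 ]
top square_top 0.48 [0.5438 0.1979 0.0867]
top narrow_top 0.53 [ 0.5402 -0.1604  0.0967]
top bush 0.74 [ 0.4079 -0.0101  0.0185]
top bolt 0.49 [0.6517 0.1535 0.021 ]
top vblock 0.88 [ 0.6859 -0.1927  0.017 ]
top wrench 0.6 [ 0.5243  0.445  -0.0007]
```

View pics/crop9.png

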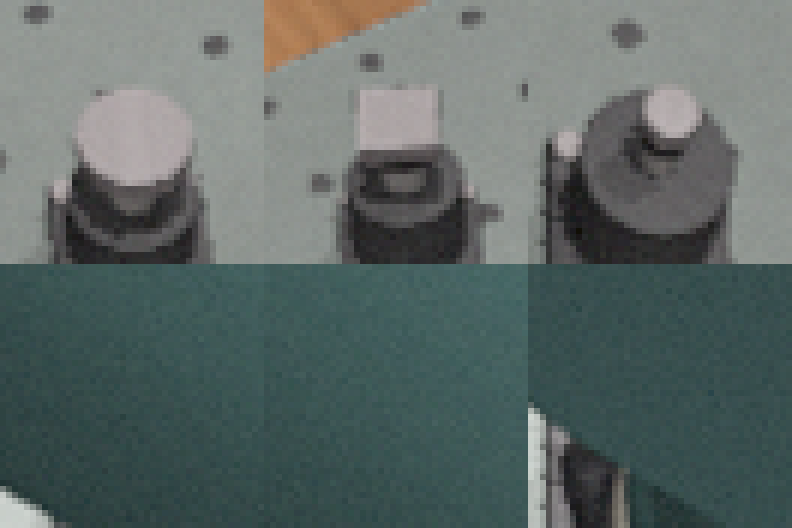

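View pics/side9.png

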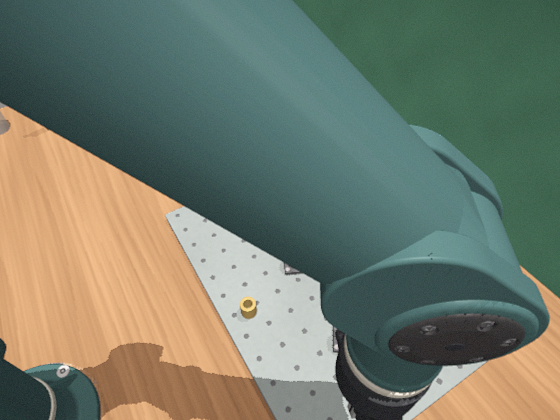

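Call:
step_arm(
  series=[
    [[1,1.3,50.6,0,0,0,0],[1,1.3,50.6,0,0,0,0],[1,1.3,50.6,0,0,0,0],[1,1.3,50.6,0,0,0,0],[1,1.3,50.6,0,0,0,0],[1,1.3,50.6,0,0,0,0],[1,1.3,50.6,0,0,0,0],[1,1.3,50.6,0,0,0,0],[1,1.3,50.6,0,0,0,0],[1,42.2,84.7,0,0,0,0],[1,42.2,84.7,0,0,0,0],[1,42.2,84.7,0,0,0,0],[1,42.2,84.7,0,0,0,0],[1,42.2,84.7,0,0,0,0],[1,42.2,84.7,0,0,0,0],[1,42.2,84.7,0,0,0,0],[1,42.2,84.7,0,0,0,0],[1,42.2,84.7,0,0,0,0],[1,42.2,84.7,0,0,0,0],[1,42.2,84.7,0,0,0,0]],
  ],
)

```text
clock: 19.52
tool_pos: [0.251, 0.6385, 0.2519]
tcp_rot: [0.139, 0.99, -0.001, 0.001]
force: [0.5, -0.0, 0.4]
width: -0.0004
```

```bash
python3 - <<'E'
from h import *
for c in('side','top'):
    im=camera(c);cv2.imwrite(f"pics/{c}10.png",im[:,:,::-1])
    k=get_calibration(c);R=np.array(k['R']);t=np.array(k['t'])
    for n in('wide_top','square_top','narrow_top','bush','bolt','vblock','wrench'):
        for d in mark_of(c,n)[:1]: print(c,n,round(d['confidence'],2),(R.T@(np.array(d['at'])-t)).round(4))
a=cv2.imread("pics/side10.png");a0=cv2.imread("pics/side0.png");t=[]
for im in(a0,a):t.append(np.hstack([cv2.resize(im[y-22:y+22,x-22:x+22],(264,264),interpolation=cv2.INTER_NEAREST) for x,y in[(297,242),(255,195),(352,322)]]))
cv2.imwrite("pics/crop10.png",np.vstack(t))
print(state())
E
```

```text
side wide_top 0.7 [0.5557 0.0381 0.0787]
side square_top 0.72 [0.5492 0.1955 0.0891]
side narrow_top 0.46 [ 0.5452 -0.1556  0.097 ]
side bush 0.75 [ 0.4183 -0.0089  0.0207]
side bolt 0.46 [0.6514 0.1558 0.0246]
side vblock 0.74 [ 0.5476 -0.1571  0.0945]
side wrench 0.88 [ 0.5252  0.4488 -0.0009]
top wide_top 0.76 [0.5518 0.0319 0.0782]
top square_top 0.6 [0.543  0.1948 0.0873]
top narrow_top 0.55 [ 0.5417 -0.1615  0.0966]
top bush 0.57 [ 0.4084 -0.0087  0.0153]
top bolt 0.43 [0.652  0.1565 0.0199]
top vblock 0.92 [ 0.6856 -0.1911  0.0171]
top wrench 0.73 [0.5406 0.1927 0.0206]
{'clock': 20.325, 'joint_pos': array([-1.20695722,  0.52272341, -0.08734879,  1.67824627,  0.0537984 ,
        0.94297375, -0.02112281]), 'joint_velocities': array([-8.83538043e-05,  1.04299932e-03,  9.68014691e-04, -1.74874734e-03,
        1.49055104e-03, -2.42291279e-03, -1.12162291e-03]), 'joint_efforts': array([ 2.28868966e-02, -5.13316512e+01, -2.66350899e-01, -1.98400748e+01,
        9.88949061e-03,  1.93739550e-03,  4.14163799e-05]), 'tool_pos': array([0.24901584, 0.64028555, 0.25229013]), 'tcp_rot': array([ 1.38359054e-01,  9.90382134e-01, -3.18503945e-06, -1.78029517e-05]), 'force': array([-0.63645661, -0.98436401,  0.31605375]), 'wrist_torque': array([0.0182173 , 0.02248021, 0.02945292]), 'width': -0.0002703677084870407}
```

View pics/crop10.png

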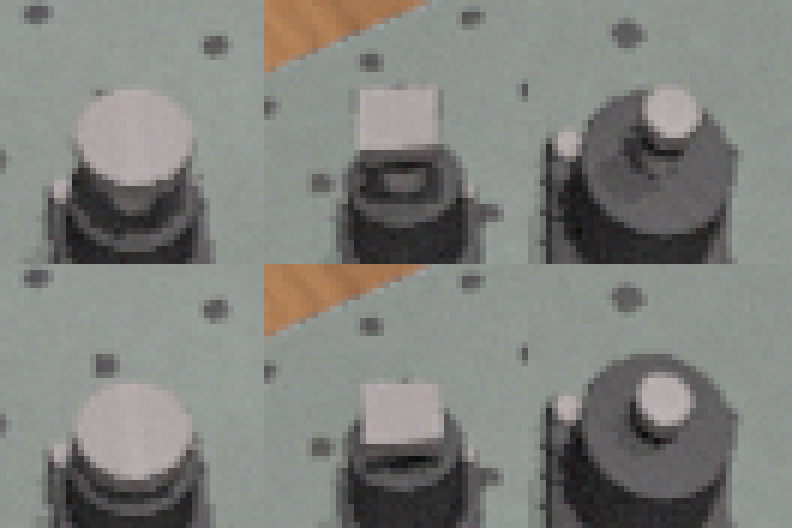

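View pics/side10.png

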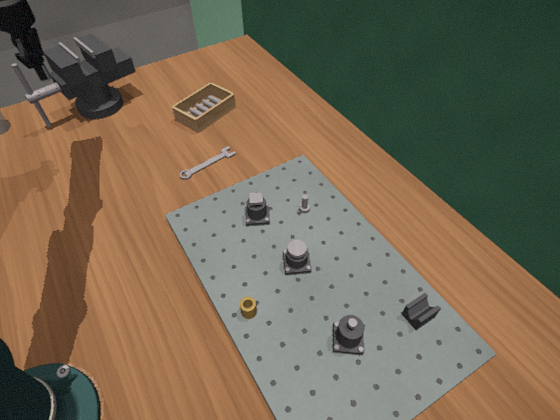

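```bash
python3 -c "
from station import *
print(arm.sign_off())"
```

```text
the job is handed in; nothing more can be done
None
```

I pushed the three rests home with the shut fingertips in the order asked (wide, square, narrow), drew the arm clear, and handed the job in at about 20 s.

- **Force:** Each push ended at about 10.5 N, with the head 2.7–2.8 mm below its home height. The force rose about 3.5 N per mm at the end, which fits the buffer pressing on the hard stop. A rest still moving would have held at about 4 N.
- **Height after release:** The networks put the heads at about 78–79 mm (wide), 87–89 mm (square) and 97 mm (narrow). The home heights are 80, 88 and 96 mm, so all three agree within the networks' 4 mm error. Before and after pictures show all three heads lower.
- **Loose parts:** The bush, bolt, V-block and wrench stand where they were in the final side picture. The two last network readings that disagreed were false hits: the side camera's V-block landed on the narrow rest, and the top camera's wrench landed on the square rest. The other camera had each part in its old place.

The side view was blocked by the arm on the first check, so I moved the arm farther away and repeated it.

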